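# Open the latched gate of the bench guard fence

## Robot

A 6-joint arm with a two-finger parallel gripper is mounted at the origin on the work surface. World frame = base frame: x ahead of the robot, y to its left, z up, the work surface at z = 0. Lengths are in m, angles in rad, forces in N, time in s.
With the tool pointing down it reaches from about 0.35 to 0.775 m from the base axis. Payload 5.5 kg.
Tool frame: the origin (TCP) lies between the finger pads; the fingertips stand env.nose_length ahead of it and the grasp point (between the pads) lies 8 mm behind it (env.nose_length is the distance from the TCP to the fingertips, in m); z points along the fingers, y is the direction in which the jaws open and shut (so a half turn about z gives the same grasp; the last joint's range is limited). The gripper opens to 85 mm and grips with 20 to 120 N. Pads are 22 mm wide; open, the fingers measure 114 mm over their backs; the gripper's body (76 mm by 85 mm) begins 54 mm behind the grasp point. The pads swing forward as they close: fully open they stand 13 mm farther back than shut.
Start: joints at [1.028, 0.313, 0.046, 1.304, 0, 1.431], TCP at [0.225, 0.529, 0.242] pointing down, gripper open.
Joint ranges: [-2.76, 2.76], [-0.86, 1.69], [-1.03, 1.26], [-2.2, 2.34], [-1.47, 1.5], [-3.14, 3.14]. Speed limits (rad/s): [2.57, 2.57, 3.14, 3.14, 3.14, 3.14].

## Interface

Orientations are given as a unit quaternion [w, x, y, z].
In Python, from workcell import env gives the robot as it stands. The module is installed in compiled form; this text tells all that it offers.
- The arm moves only by the shell command python3 -m creep 'ROWS' [FORCE]. ROWS is a JSON object of lists of equal length, an entry for each row: "hand": the finger opening in mm, from 0 to 85.4; "delta_pos": the shift along the tool's x, y, z scaled (see below), a list of three; "turn": the turn about the tool's z scaled (see below). In form: {"hand": [hand, ...], "delta_pos": [[dx, dy, dz], ...], "turn": [turn, ...]}. A call has exactly 5 rows; each row shifts and turns the commanded pose from where the row before left it, along the tool's axes as they then stand; what a row does not reach is not made up. The controller multiplies each number of a shift by 0.8 m and each number of a turn by 5 degrees. A row lasts 1/12 s, in which the tool goes at most 41.7 mm and 7.16 degrees, less where a joint would pass 70% of its speed; a pose out of reach is approached as far as the arm can. A call with a number of a shift or a turn outside -1 to 1 is refused whole. A call with a gripper value outside its range is refused whole. The fingers move at their own pace and stop on an object; FORCE is the grip in N (left out, the last holds). Time passes only in rows, so rows that do not move let the fingers close, or fill a call up. It gives the time, the measured TCP pose, the force and the opening at its end, in the units of the state.
- env.get_state(): the state, without advancing time (a new reading comes with each control period).
- env.read_camera(name): name is "side" or "top"; returns a dict with "pixels" (420x560x3 uint8, red, green, blue), "depth" (420x560 float32, m along the optical axis (not along the pixel's ray), 0 where there is no reading), "fx", "fy", "cx", "cy" (pixels), "origin" and "orientation" of the camera in the world. Camera axes: x right, y down, z forward; pixel columns grow to the right and rows downward; lengths in m; the calibration is good to about 2 mm. A picture is of the moment at which its call begins.
- env.hand_in(): hands the job in, once; it reports no verdict.
Trained networks look in the newest picture that a camera, given by its name, has taken for a name from the list of things; names that differ only in an ending like _2 or _b are one class to them, and where a whole thing is asked for, a point or a joint stands for the part that bears it (a point fixed in the world has none). Each returns a list of dicts, best first, with "score" (0 to 1); they miss things now and then, are a little off and sometimes report something else, mostly with a low value. They report only what shows in the picture. A call takes as long as a camera call.
- env.find_in(camera, target): "location" ([row, column] in pixels, amid what is visible of it).
- env.pinpoint(camera, target): "location" ([row, column] in pixels: a listed point, or the origin of a listed thing).
The state is a dict: "clock": time; "joint_pos": joint angles; "qvel": joint speeds; "tau": joint torques, N m; "tcp_pos": TCP position; "orientation": TCP orientation; "wrist_force": force on the tool from outside, world axes, zero at the start; "ft_torque": the same for the moment, N m; "finger_gap": finger opening in m.
Only numpy, scipy, OpenCV 4.12 (cv2) and the standard library are available. Lean on these libraries where they do the work, as an engineer would, in place of code of your own. Each camera call takes 0.05 s, during which the arm holds its last target.

## Task

Open the gate in the low guard fence on the bench so that the hub behind it can be reached: press the thumb lever to lift the latch bar out of its catch, push the gate away with the bar held up, and leave it standing wide open, about square to the fence, with the lever let go and the bar dropped back level. Work gently: feel how far the bar will lift instead of forcing it, do not fling the gate, and leave the hub, can, jar and screwdriver where they are.

Things in the scene. Friction and masses are not known exactly. Their poses are not given: they have to be found in the camera images.
- fence: Grey tube guard fence with steel rods, fixed on the bench, 195 mm high, 690 mm wide, U-shaped, open at the far side. Origin: on the bench top, mid-gateway, in the plane of the shut gate. x points away from the robot through the gateway, y along the fence to the left, z up. 30 mm posts centred at y = +141 mm (hinge) and y = -141 mm (latch).
- gate (a joint): Gate angle, rad: 0 shut (as at the start), grows as it swings away from the robot, anticlockwise from above, stop at 1.6. Tube frame 236 mm wide, 20 mm thick; top rail at heights 175 to 195 mm. The hinge is a little stiff (0.12 N m, damped): the gate stays where it is left. More than 20 N on the lever, or 30 N on gate and lever together, bends the latch.
- gate_hinge (a point): Point on the gate's upright hinge axis, left end of the gate, height 185 mm (fence x = 0, y = +120 mm). The shut gate runs from it towards fence -y.
- latch (a joint): Latch angle, rad: 0 level (bar in its catch), grows as the lever goes down and the bar rises; own stop at 0.52. Bar (far side of the gate) and thumb lever (robot's side) turn together on one shaft through the gate, square to it, 200 mm from the hinge axis, 165 mm above the bench. Only the bar's weight returns it: about 0.5 to 2.5 N at the pad.
- latch_pin (a point): Centre of the round pin (12 mm) at the bar's end, 61 mm from the shaft, behind the latch post in a C-shaped keeper: a tooth beyond it that it must rise over, a rigid hood above it. Above the tooth the pin has 3 mm of free height below the hood. The pin is clear of both once the gate has swung 0.13 rad; then the lever may sink to its stop or be let go.
- latch_shaft (a point): Centre of the latch shaft at the gate's centre plane. The keeper is bolted to the latch post through slots and its height is different each time and not measured: the pin must rise 3 to 23 mm to clear the tooth, and meets the hood 3 mm higher, felt at the lever as a clear rise in force. Pressed lightly on the hood (a few N) the pin still slides out as the gate is pushed.
- thumb_lever: Thumb lever on the robot's side of the gate: dark steel arm 78 mm long with a flat square steel pad 44 x 44 x 6 mm at its end. Origin: on the shaft axis, in the gate's centre plane. Axes, when level: x square to the gate, away from the robot; y along the gate towards the hinge; z up.
- thumb_pad (a point): Centre of the pad's top face, where to press down: 36 mm from the gate's centre plane on the robot's side, 60 mm from the shaft (140 mm from the hinge axis), 177 mm above the bench when level. The pad begins 4 mm in front of the gate's near face, so a finger pressing it can also push on the face of the top rail.
- hub: Aluminium wheel hub, 110 mm flange, 60 mm high, standing behind the fence clear of the gate's swing. Bystander. Origin under its centre.
- spray_can: White spray can, 54 mm wide, 170 mm high, standing on the bench in front of the fence on the right or behind it on the left. Bystander. Origin under its centre.
- jar: Grey closed jar, 64 mm wide, 100 mm high, standing on the bench in front of the fence on the right or behind it on the left. Bystander. Origin under its centre.
- screwdriver: Screwdriver with yellow handle lying on the bench to the left, in front of the fence. Bystander. Origin: underside, about mid-length.

How it is judged:
On the way, in this order (a step that is already met when the one before it is completed fails the run):
1. the thumb lever is pressed and the latch bar rises while the gate is still shut (contact force between any of the fingers, the arm and thumb_lever above 0.4 N and value of joint latch above 0.045 rad and value of joint gate below 0.04 rad), for 0.05 s.
2. the gate has swung clear of the catch (value of joint gate above 0.2 rad), for 0.05 s.
At the end, for the whole second after the job is handed in: The gate stands open by more than 1.2 rad (about 70 degrees) and at rest, the latch bar is back down (latch below 0.05 rad), the robot touches nothing, and hub, can, jar and screwdriver are within 30 mm of where they were (value of joint gate above 1.2 rad and value of joint latch below 0.05 rad and velocity of joint gate between -0.05 and 0.05 rad/s and distance of each of hub, spray_can, jar, screwdriver from where it was at the start of the episode below 0.03 m).
It fails at once if more than 20 N on the thumb lever: the latch is strained (contact force between any of the fingers, the arm and thumb_lever above 20 N).
It fails at once if more than 30 N on the gate with its latch and lever (contact force between any of the fingers, the arm and gate above 30 N).
It fails at once if the gate is flung (faster than 2 rad/s) (velocity of joint gate above 2 rad/s or velocity of joint gate below -2 rad/s).
It fails at once if a bystander is pushed more than 30 mm or knocked over (distance of any of hub, spray_can, jar, screwdriver from where it was at the start of the episode above 0.03 m or angle between any of hub, spray_can, jar's own z axis and vertical above 0.5 rad).
It also fails if it takes over 58 s, if anything falls off the work surface, if the arm or the gripper's body presses on something with over 40 N, if the wrist force passes 120 N, or if a joint passes its speed limit or range.

## Working session

There is one attempt and no reset: what is moved stays moved. The work goes in short steps, Python scripts to look and compute and a shell command to move; the robot and the scene stay as the last step left them, time stands still between calls to the robot, and variables do not carry over. Pictures are saved under pics/ and viewed, and the job is handed in when it is done.

```bash
mkdir -p pics; cat > h.py <<'E'
import numpy as np, cv2
from workcell import env
from scipy.spatial.transform import Rotation as R
def rot(q): return R.from_quat([q[1],q[2],q[3],q[0]]).as_matrix()
def shot(n,f):
    c=env.read_camera(n); cv2.imwrite('pics/'+f,c['pixels'][:,:,::-1]); return c
def ray(c,rc):
    r,k=rc; d=np.array([(k-c['cx'])/c['fx'],(r-c['cy'])/c['fy'],1.]); return np.array(c['origin']),rot(c['orientation'])@d
def atz(c,rc,z):
    o,d=ray(c,rc); return o+d*(z-o[2])/d[2]
def atdepth(c,rc):
    o,d=ray(c,rc); return o+d*c['depth'][int(round(rc[0])),int(round(rc[1]))]
def st():
    s=env.get_state()
    for k in ['clock','tcp_pos','orientation','wrist_force','ft_torque','finger_gap','joint_pos']: print(k,np.round(s[k],4))
    return s
E
python3 - <<'E'
from h import *
s=st(); print(env.nose_length)
for n in ['top','side']:
    c=shot(n,n+'0.png'); print(n,c['fx'],c['cx'],c['cy'],c['origin'],c['orientation'])
    for t,z in [('fence',0),('gate_hinge',.185),('latch_pin',.165),('latch_shaft',.165),('thumb_pad',.177),('thumb_lever',.165),('hub',0),('spray_can',0),('jar',0),('screwdriver',0)]:
        for d in env.pinpoint(n,t)[:2]: print(t,np.round(d['score'],2),np.round(d['location'],1),np.round(atz(c,d['location'],z),4))
E
```

```text
clock 0.0
tcp_pos [0.2252 0.5286 0.2414]
orientation [-3.000e-04  2.000e-01  9.798e-01 -8.000e-04]
wrist_force [ 1.052  -0.1743 -0.0351]
ft_torque [-0.0036 -0.0129  0.0235]
finger_gap 0.0855
joint_pos [1.0284 0.314  0.045  1.3036 0.     1.4312]
0.011
top 413.26146816571884 280.45620036269946 209.31275575548932 [0.47185221 0.03043479 1.1690912 ] [-0.04587136  0.71427314 -0.69760559  0.03249825]
fence 0.91 [231.1 283.8] [0.54   0.0432 0.    ]
gate_hinge 0.87 [235.5 238.3] [0.5161 0.1494 0.185 ]
gate_hinge 0.4 [219.6 317.9] [ 0.5585 -0.0395  0.185 ]
latch_pin 0.86 [205.  344.4] [ 0.5976 -0.105   0.165 ]
latch_shaft 0.9 [220.1 318.2] [ 0.5591 -0.0417  0.165 ]
thumb_pad 0.62 [239.6 294. ] [0.5099 0.0164 0.177 ]
thumb_lever 0.79 [221. 320.] [ 0.557  -0.0461  0.165 ]
thumb_lever 0.6 [234.2 238.8] [0.5202 0.1507 0.165 ]
hub 0.78 [148.1 323.5] [ 0.7825 -0.0658  0.    ]
spray_can 0.64 [177. 194.] [0.6898 0.3057 0.    ]
jar 0.59 [251.1 384.1] [ 0.4905 -0.2392  0.    ]
screwdriver 0.69 [272.4 214.8] [0.4195 0.2341 0.    ]
screwdriver 0.61 [229.1 282.8] [0.5456 0.0462 0.    ]
side 417.1923654256818 273.09557043868824 207.28338550866152 [ 0.48539305 -0.59380012  0.92103136] [-0.33411162  0.93904158 -0.07510555  0.03048764]
fence 0.85 [240.4 254.8] [0.5463 0.0414 0.    ]
gate_hinge 0.83 [160.7 236.6] [0.5215 0.1606 0.185 ]
latch_pin 0.8 [247.2 286.4] [ 0.6007 -0.1009  0.165 ]
latch_pin 0.72 [227. 261.] [ 0.5541 -0.0383  0.165 ]
latch_shaft 0.55 [231.1 263.8] [ 0.5586 -0.0506  0.165 ]
thumb_pad 0.67 [208.4 241.5] [0.5164 0.0123 0.177 ]
hub 0.94 [264.2 350.2] [ 0.7782 -0.0704  0.    ]
spray_can 0.87 [166.8 288.7] [0.6869 0.2987 0.    ]
spray_can 0.56 [247.6 286.5] [0.6259 0.0054 0.    ]
jar 0.87 [344.9 247.7] [ 0.4925 -0.2378  0.    ]
screwdriver 0.7 [190.  202.1] [0.4172 0.244  0.    ]
```

View pics/top0.png

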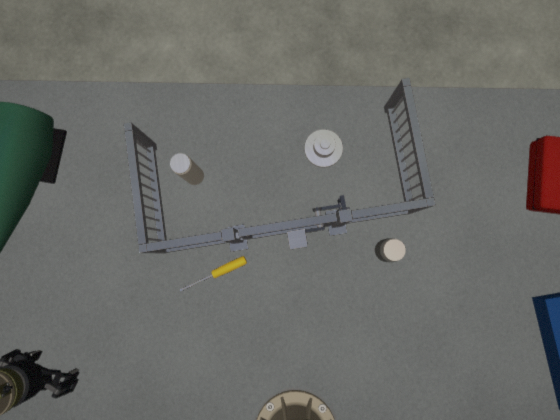

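View pics/side0.png

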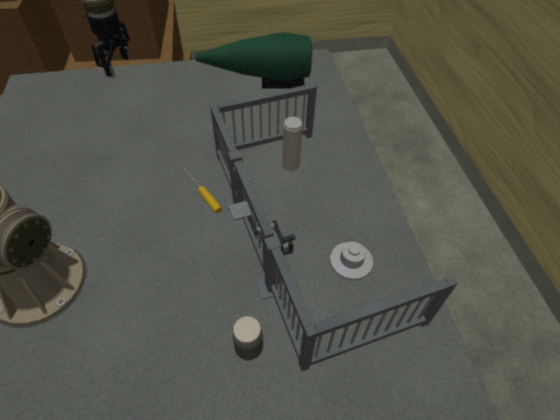

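The top view shows the gate rail running from the hinge at px (row 236, col 238) to the latch at (215, 340). The pad is at (239, 296). The can stands behind the fence on the left and the jar in front on the right. I'll refine the geometry with the depth images.

```bash
cat > geo.py <<'E'
from h import *
def cloud(c):
    h,w=c['depth'].shape; r,k=np.mgrid[:h,:w]; d=c['depth']
    P=np.stack([(k-c['cx'])/c['fx']*d,(r-c['cy'])/c['fy']*d,d],-1)@rot(c['orientation']).T+np.array(c['origin'])
    P[d<=0]=np.nan; return P
E
python3 - <<'E'
from geo import *
H=np.array([.5165,.1515]);S=np.array([.5585,-.0435])
u=(S-H)/np.linalg.norm(S-H); n=np.array([-u[1],u[0]]);print(u,n,'n=fence x')
for nm in ['top','side']:
    c=env.read_camera(nm); P=cloud(c).reshape(-1,3); P=P[~np.isnan(P[:,0])]
    a=(P[:,:2]-H)@u; b=(P[:,:2]-H)@n; z=P[:,2]
    m=(a>.02)&(a<.19)&(abs(b)<.02)&(z>.188)&(z<.203)
    print(nm,'rail',m.sum(),np.median(z[m]),'fit b=',np.polyfit(a[m],b[m],1),np.percentile(b[m],[3,50,97]))
    m=(a>.09)&(a<.19)&(b<-.014)&(b>-.09)&(z>.165)&(z<.19)
    print('pad',m.sum(),np.median(z[m]),np.percentile(a[m],[2,50,98]),np.percentile(b[m],[2,50,98]))
    # posts
    for lo,hi in [(-.04,-.003),(.235,.29)]:
        m=(a>lo)&(a<hi)&(abs(b)<.03)&(z>.188)&(z<.203); print('post',m.sum(),np.median(z[m]),np.percentile(b[m],[5,50,95]))
    m=(a>-.2)&(a<.45)&(abs(b)<.04)&(z>.188)&(z<.21); print('all', np.polyfit(a[m],b[m],1), a[m].min(),a[m].max())
E
```

```text
[ 0.21055608 -0.97758178] [0.97758178 0.21055608] n=fence x
top rail 607 0.19423329920946963 fit b= [-0.02868881  0.00552473] [-0.00749543  0.00248333  0.01259294]
pad 367 0.1759613281704383 [0.11691239 0.14092306 0.18448436] [-0.05521134 -0.03242871 -0.01491997]
post 174 0.194243930179414 [-0.00725245  0.00635128  0.01941797]
post 279 0.19438851522041933 [-0.01468453  0.00044052  0.02281064]
all [-0.02676753  0.00590589] -0.19925264784142577 0.44987900198596936
side rail 500 0.19513218045569414 fit b= [-0.02932593  0.00567215] [-0.00753953  0.00229745  0.01297983]
pad 335 0.17692636123903382 [0.11859452 0.14408685 0.18562187] [-0.05480004 -0.03183501 -0.01488176]
post 136 0.1949252196477146 [-0.00713573  0.0059023   0.01982881]
post 319 0.1948696782920647 [-0.01461813  0.00031218  0.02399592]
all [-0.02704481  0.00614097] -0.199833816561033 0.44999532893520017
```

```bash
cat >> h.py <<'E'
U=np.array([.1832,-.9831]);U/=np.linalg.norm(U);N=np.array([-U[1],U[0]]);H0=np.array([.5221,.1527])
def ab(p): d=np.asarray(p)[:2]-H0; return d@U,d@N
def want(a,b,z,th=0):
    u=U*np.cos(th)+N*np.sin(th); n=N*np.cos(th)-U*np.sin(th)   # gate frame at angle th
    p=H0+a*u+b*n; return np.array([p[0],p[1],z])
def rel(a,b,z,th=0):
    s=env.get_state(); M=rot(s['orientation']); p=want(a,b,z,th)
    d=M.T@(p-s['tcp_pos']); yaw=np.degrees(np.arctan2(M[1,0],M[0,0])); ny=np.degrees(np.arctan2(N[1],N[0])+th)+180
    dy=(ny-yaw+180)%360-180
    print('target',np.round(p,4),'delta units',np.round(d/.8,4),'turn units total',np.round(-dy/5,2)); 
def brief():
    s=env.get_state(); M=rot(s['orientation']); a,b=ab(s['tcp_pos']); print('t',round(s['clock'],2),'a,b,z',np.round([a*1e3,b*1e3,s['tcp_pos'][2]*1e3],1),'F(N,U,z)',np.round([s['wrist_force'][:2]@N,s['wrist_force'][:2]@U,s['wrist_force'][2]],2),'gap',round(s['finger_gap'],4))
E
python3 -c "
from h import *
rel(.136,-.03,.235); brief()"
```

```text
target [0.5175 0.0135 0.235 ] delta units [-0.5885 -0.4497  0.0092] turn units total -6.73
t 1.2 a,b,z [-424.3 -222.7  242.3] F(N,U,z) [-0.34 -0.55 -0.36] gap 0.0854
```

```bash

python3 -m creep '{"hand":[0,0,0,0,0],"delta_pos":[[-0.0392,-0.03,0],[-0.0392,-0.03,0],[-0.0392,-0.03,0],[-0.0392,-0.03,0],[-0.0392,-0.03,0]],"turn":[0,0,0,0,0]}' 40
python3 -m creep '{"hand":[0,0,0,0,0],"delta_pos":[[-0.0392,-0.03,0],[-0.0392,-0.03,0],[-0.0392,-0.03,0],[-0.0392,-0.03,0],[-0.0392,-0.03,0]],"turn":[0,0,0,0,0]}'
python3 -c "
from h import *
rel(.136,-.03,.235); brief()"
```

```text
clock: 1.62
tcp_pos: [0.3231, 0.3557, 0.2424]
orientation: [0.0, 0.2, 0.98, 0.0]
wrist_force: [1.6, 0.7, -1.1]
finger_gap: 0.0255
clock: 2.03
tcp_pos: [0.4204, 0.1835, 0.2426]
orientation: [0.0, 0.2, 0.98, 0.0]
wrist_force: [0.5, 0.7, 0.2]
finger_gap: -0.0003
target [0.5175 0.0135 0.235 ] delta units [-0.1949 -0.148   0.0096] turn units total -6.73
t 2.03 a,b,z [-48.9 -94.3 242.6] F(N,U,z) [ 0.61 -0.63  0.2 ] gap -0.0003
```

```bash

python3 -m creep '{"hand":[0,0,0,0,0],"delta_pos":[[-0.039,-0.0296,0],[-0.039,-0.0296,0],[-0.039,-0.0296,0],[-0.039,-0.0296,0],[-0.039,-0.0296,0]],"turn":[0,0,0,0,0]}'
python3 -m creep '{"hand":[0,0,0,0,0],"delta_pos":[[0,0,0.002],[0,0,0.002],[0,0,0.002],[0,0,0.002],[0,0,0.0015]],"turn":[-1,-1,-1,-1,-1]}'
python3 -m creep '{"hand":[0,0,0,0,0],"delta_pos":[[0,0,0.005],[0,0,0.005],[0,0,0.005],[0,0,0],[0,0,0]],"turn":[-1,-0.73,0,0,0]}'
python3 - <<'E'
from h import *
rel(.136,-.03,.205); brief(); shot('top','t1.png'); shot('side','s1.png')
for f in ['t1','s1']:
    i=cv2.imread(f'pics/{f}.png'); i=i[150:300,180:400]; cv2.imwrite(f'pics/{f}c.png',cv2.resize(i,None,fx=3.5,fy=3.5,interpolation=cv2.INTER_CUBIC))
E
```

```text
clock: 2.45
tcp_pos: [0.5176, 0.0132, 0.2426]
orientation: [0.0, 0.2, 0.98, 0.0]
wrist_force: [-0.1, 1.4, -0.0]
finger_gap: 0.0002
clock: 2.87
tcp_pos: [0.517, 0.0149, 0.2345]
orientation: [-0.0, -0.019, 1.0, 0.0]
wrist_force: [-0.0, 1.0, -0.3]
finger_gap: -0.0001
clock: 3.28
tcp_pos: [0.5168, 0.0153, 0.2225]
orientation: [-0.0, -0.091, 0.996, 0.0]
wrist_force: [-0.7, 0.5, -0.1]
finger_gap: -0.0
target [0.5175 0.0135 0.205 ] delta units [-0.0005 -0.0023  0.0219] turn units total -0.02
t 3.28 a,b,z [134.1 -30.4 222.5] F(N,U,z) [-0.56 -0.56 -0.07] gap -0.0
```

View pics/s1c.png

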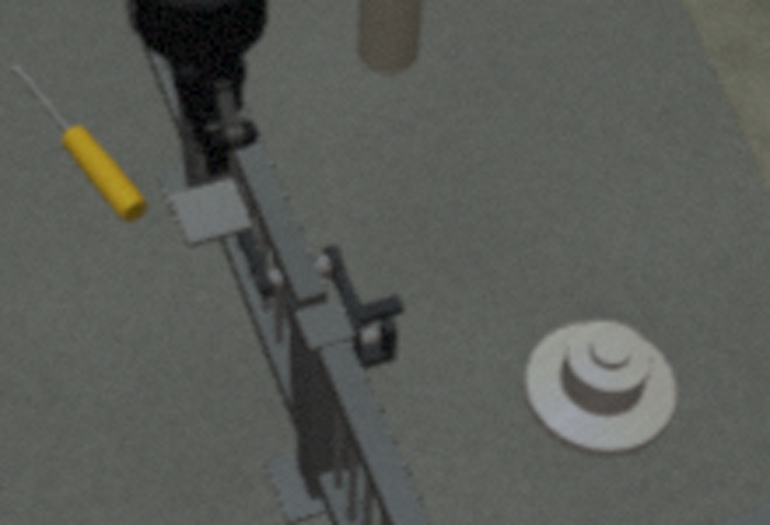

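View pics/t1c.png

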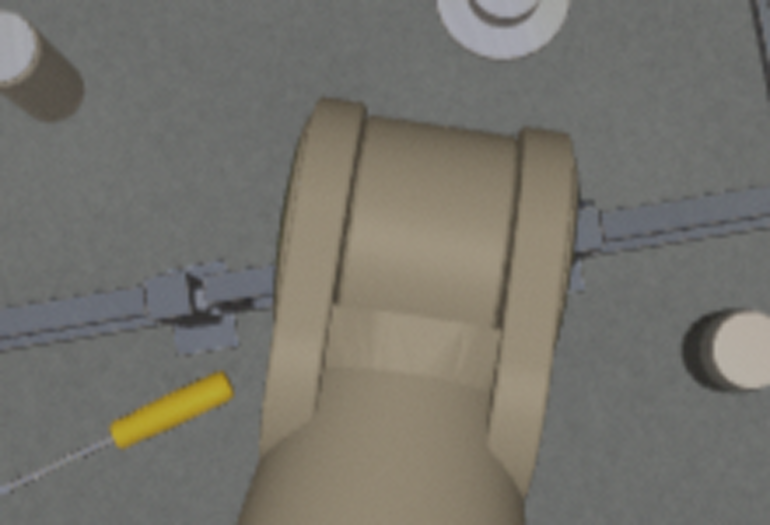

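```bash

python3 -m creep '{"hand":[0,0,0,0,0],"delta_pos":[[0,-0.0023,0.012],[0,0,0.012],[0,0,0.01],[0,0,0.004],[0,0,0]],"turn":[0,0,0,0,0]}'
python3 -c "
from h import *
brief()"
python3 -m creep '{"hand":[0,0,0,0,0],"delta_pos":[[0,0,0.00125],[0,0,0.00125],[0,0,0.00125],[0,0,0.00125],[0,0,0.00125]],"turn":[0,0,0,0,0]}'
python3 -c "
from h import *
brief()"
python3 -m creep '{"hand":[0,0,0,0,0],"delta_pos":[[0,0,0.00125],[0,0,0.00125],[0,0,0],[0,0,0],[0,0,0]],"turn":[0,0,0,0,0]}'
python3 -c "
from h import *
brief()"
```

```text
clock: 3.8
tcp_pos: [0.5163, 0.0135, 0.1906]
orientation: [-0.001, -0.092, 0.996, 0.0]
wrist_force: [0.3, 0.5, 0.3]
finger_gap: -0.0002
t 3.8 a,b,z [135.8 -31.2 190.6] F(N,U,z) [ 0.37 -0.43  0.29] gap -0.0002
clock: 4.22
tcp_pos: [0.5175, 0.0135, 0.1875]
orientation: [0.0, -0.092, 0.996, 0.0]
wrist_force: [0.2, 1.3, 2.0]
finger_gap: 0.0001
t 4.22 a,b,z [136.  -30.  187.5] F(N,U,z) [ 0.47 -1.24  2.03] gap 0.0001
clock: 4.63
tcp_pos: [0.5174, 0.0134, 0.1853]
orientation: [0.0, -0.092, 0.996, 0.0]
wrist_force: [-0.7, 0.4, 1.1]
finger_gap: 0.0003
t 4.63 a,b,z [136.1 -30.2 185.3] F(N,U,z) [-0.6  -0.56  1.07] gap 0.0003
```

```bash

python3 -m creep '{"hand":[0,0,0,0,0],"delta_pos":[[0,0,0.0008],[0,0,0.0008],[0,0,0.0008],[0,0,0],[0,0,0]],"turn":[0,0,0,0,0]}'
python3 -c "
from h import *
brief()
shot('side','s2.png')
i=cv2.imread('pics/s2.png')[190:270,200:320]; cv2.imwrite('pics/s2c.png',cv2.resize(i,None,fx=6,fy=6,interpolation=cv2.INTER_CUBIC))"
```

```text
clock: 5.05
tcp_pos: [0.5173, 0.0134, 0.1833]
orientation: [-0.0, -0.092, 0.996, -0.0]
wrist_force: [0.8, 0.8, 0.8]
finger_gap: -0.0001
t 5.05 a,b,z [136.1 -30.3 183.3] F(N,U,z) [ 0.89 -0.69  0.81] gap -0.0001
```

View pics/s2c.png

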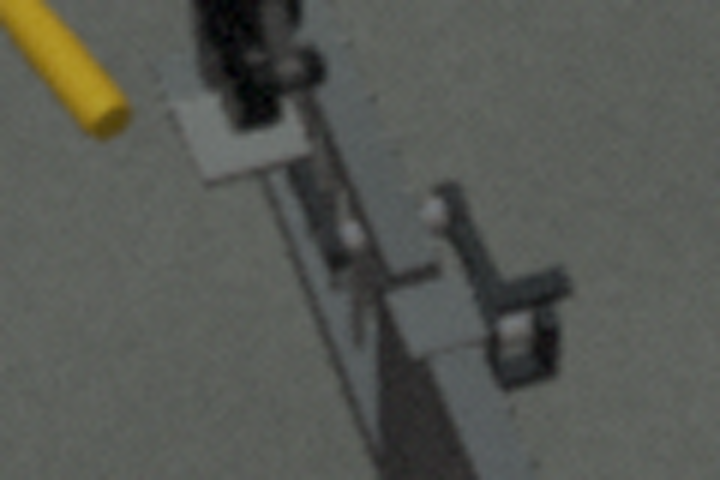

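The closed fingers rest on the pad, with the tip at crop (250, 110). The bar is on the far side with its pin in the keeper. I'll keep feeling downward, checking force between calls.

```bash
cat > chk.py <<'E'
from h import *
import sys
brief(); s=env.get_state(); sys.exit(1 if abs(s['wrist_force'][2])>3.2 else 0)
E
python3 -m creep '{"hand":[0,0,0,0,0],"delta_pos":[[0,0,0.0008],[0,0,0.0008],[0,0,0.0008],[0,0,0],[0,0,0]],"turn":[0,0,0,0,0]}' >/dev/null
python3 chk.py && python3 -m creep '{"hand":[0,0,0,0,0],"delta_pos":[[0,0,0.0008],[0,0,0.0008],[0,0,0.0008],[0,0,0],[0,0,0]],"turn":[0,0,0,0,0]}' >/dev/null &&
python3 chk.py && python3 -m creep '{"hand":[0,0,0,0,0],"delta_pos":[[0,0,0.0008],[0,0,0.0008],[0,0,0.0008],[0,0,0],[0,0,0]],"turn":[0,0,0,0,0]}' >/dev/null && python3 chk.py
```

```text
t 5.52 a,b,z [136.1 -30.3 181.4] F(N,U,z) [ 1.13 -0.8   1.44] gap -0.0001
t 5.93 a,b,z [136.1 -30.3 179.4] F(N,U,z) [-0.32  0.02  0.78] gap -0.0002
t 6.35 a,b,z [136.1 -30.3 177.5] F(N,U,z) [ 0.26 -0.4   0.37] gap -0.0003
```

```bash

python3 -m creep '{"hand":[0,0,0,0,0],"delta_pos":[[0,0,0.0008],[0,0,0.0008],[0,0,0.0008],[0,0,0],[0,0,0]],"turn":[0,0,0,0,0]}' >/dev/null
python3 chk.py && python3 -m creep '{"hand":[0,0,0,0,0],"delta_pos":[[0,0,0.0008],[0,0,0.0008],[0,0,0.0008],[0,0,0],[0,0,0]],"turn":[0,0,0,0,0]}' >/dev/null &&
python3 chk.py && python3 -m creep '{"hand":[0,0,0,0,0],"delta_pos":[[0,0,0.0008],[0,0,0.0008],[0,0,0.0008],[0,0,0],[0,0,0]],"turn":[0,0,0,0,0]}' >/dev/null && python3 chk.py
python3 -c "
from h import *
shot('side','s3.png')
i=cv2.imread('pics/s3.png')[190:270,200:320]; cv2.imwrite('pics/s3c.png',cv2.resize(i,None,fx=6,fy=6,interpolation=cv2.INTER_CUBIC))"
```

```text
t 6.77 a,b,z [136.1 -30.2 175.6] F(N,U,z) [-0.5  -0.81  0.86] gap 0.0003
t 7.18 a,b,z [136.1 -30.2 173.7] F(N,U,z) [-0.81 -0.41 -0.01] gap 0.0
t 7.6 a,b,z [136.1 -30.2 172.1] F(N,U,z) [-0.9  -0.66  3.32] gap 0.0004
```

View pics/s3c.png

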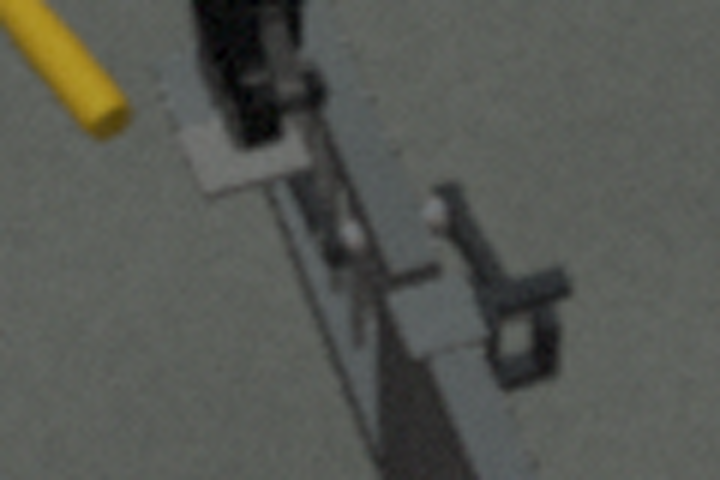

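The pin has left the lower keeper opening and now sits under the hood, and the force has risen. I'll confirm with a fresh reading and one small further press.

```bash

python3 chk.py; python3 -m creep '{"hand":[0,0,0,0,0],"delta_pos":[[0,0,0],[0,0,0],[0,0,0],[0,0,0],[0,0,0]],"turn":[0,0,0,0,0]}' >/dev/null; python3 chk.py;
python3 -m creep '{"hand":[0,0,0,0,0],"delta_pos":[[0,0,0.0006],[0,0,0],[0,0,0],[0,0,0],[0,0,0]],"turn":[0,0,0,0,0]}' >/dev/null; python3 chk.py
```

```text
t 7.65 a,b,z [136.2 -30.2 172.1] F(N,U,z) [-1.06 -0.72  3.42] gap -0.0002
t 8.07 a,b,z [136.1 -30.2 172. ] F(N,U,z) [-1.23  0.22  4.55] gap -0.0
t 8.48 a,b,z [136.2 -30.1 171.8] F(N,U,z) [-2.22  0.34  7.03] gap -0.0
```

Contact with the hood is clear at about TCP z 172 (roughly 6 N/mm). I'll back off 1.5 mm so the pin rides just below the hood, then ease forward to the rail.

```bash

python3 -m creep '{"hand":[0,0,0,0,0],"delta_pos":[[0,0,-0.0010],[0,0,-0.0009],[0,0,0],[0,0,0],[0,0,0]],"turn":[0,0,0,0,0]}' >/dev/null; python3 chk.py;
python3 -m creep '{"hand":[0,0,0,0,0],"delta_pos":[[-0.002,0,0],[-0.002,0,0],[-0.002,0,0],[-0.002,0,0],[0,0,0]],"turn":[0,0,0,0,0]}' >/dev/null; python3 chk.py
```

```text
t 8.9 a,b,z [136.  -30.2 172.6] F(N,U,z) [-0.26  0.02  0.06] gap 0.0001
t 9.32 a,b,z [136.  -23.4 172.8] F(N,U,z) [ 0.17 -0.6   0.34] gap 0.0
```

```bash

python3 -m creep '{"hand":[0,0,0,0,0],"delta_pos":[[-0.002,0,0],[-0.002,0,0],[-0.002,0,0],[0,0,0],[0,0,0]],"turn":[0,0,0,0,0]}' >/dev/null; python3 chk.py;
python3 -m creep '{"hand":[0,0,0,0,0],"delta_pos":[[-0.002,0,0],[-0.002,0,0],[-0.002,0,0],[0,0,0],[0,0,0]],"turn":[0,0,0,0,0]}' >/dev/null; python3 chk.py
python3 -c "
from h import *
shot('side','s4.png')
i=cv2.imread('pics/s4.png')[190:270,200:320]; cv2.imwrite('pics/s4c.png',cv2.resize(i,None,fx=6,fy=6,interpolation=cv2.INTER_CUBIC))"
```

```text
t 9.73 a,b,z [136.1 -18.7 172.9] F(N,U,z) [-0.34  0.34  0.17] gap -0.0001
t 10.15 a,b,z [136.  -13.8 172.9] F(N,U,z) [ 0.15 -0.55 -0.73] gap -0.0001
```

View pics/s4c.png

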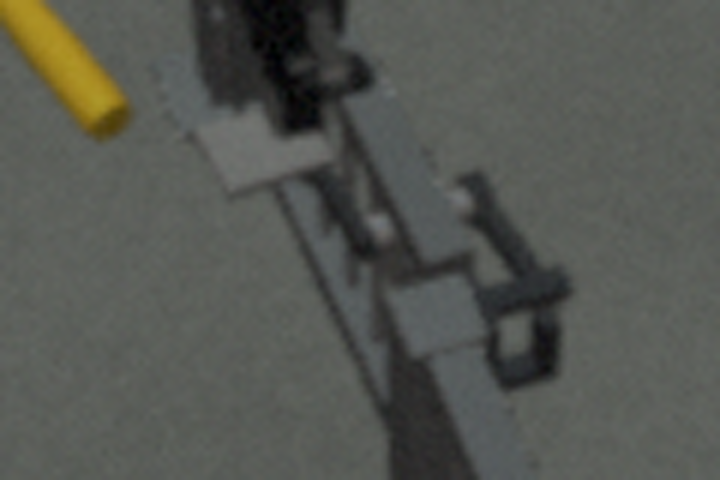

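The gate has opened a few degrees: the rail is displaced at crop (400, 190) and the bar is sliding out under the hood with little force. I'll continue along the arc and turn the tool with the gate.

```bash

python3 -m creep '{"hand":[0,0,0,0,0],"delta_pos":[[-0.005,-0.0007,0],[-0.006,-0.0008,0],[-0.006,-0.0008,0],[-0.006,-0.0008,0],[-0.006,-0.0008,0]],"turn":[-0.4,-0.4,-0.4,-0.4,-0.4]}' >/dev/null; python3 chk.py;
python3 -c "
from h import *
shot('side','s5.png')
i=cv2.imread('pics/s5.png')[170:280,190:340]; cv2.imwrite('pics/s5c.png',cv2.resize(i,None,fx=5,fy=5,interpolation=cv2.INTER_CUBIC))"
```

```text
t 10.62 a,b,z [136.8   8.7 172.8] F(N,U,z) [-2.57 -1.45  1.57] gap -0.0001
```

View pics/s5c.png

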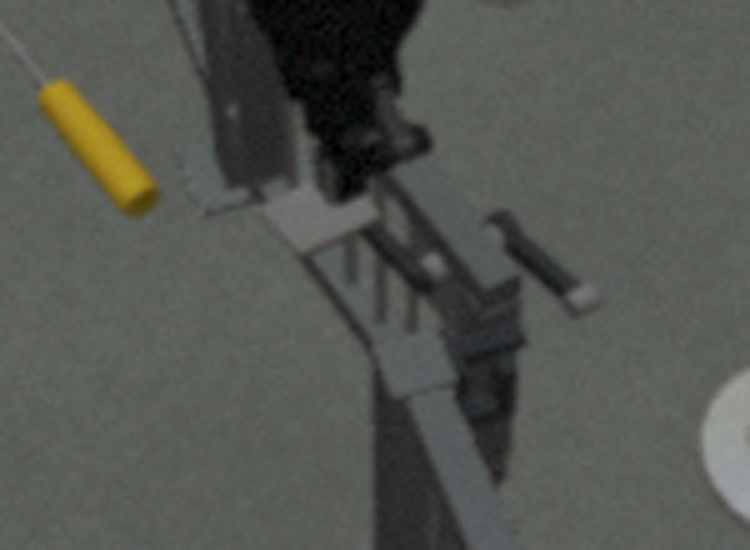

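The pin is clear of the keeper, bright at crop (580, 298), with the gate at about 0.2 rad. I'll carry on along the arc.

```bash

python3 -m creep '{"hand":[0,0,0,0,0],"delta_pos":[[-0.007,-0.0006,0],[-0.0085,-0.0011,0],[-0.0085,-0.0011,0],[-0.0085,-0.0011,0],[-0.0085,-0.0011,0]],"turn":[-0.8,-0.8,-0.6,-0.6,-0.6]}' >/dev/null; python3 chk.py;
python3 -c "
from h import *
for t in [.45,.5]: rel(.136,-.021,.1727,t)"
```

```text
t 11.08 a,b,z [131.5  41.2 172.7] F(N,U,z) [-1.93  0.51  1.91] gap -0.0002
target [0.5858 0.0307 0.1727] delta units [0.0011 0.0004 0.    ] turn units total 0.26
target [0.5918 0.034  0.1727] delta units [-0.0074 -0.0009  0.    ] turn units total -0.31
```

```bash

python3 -m creep '{"hand":[0,0,0,0,0],"delta_pos":[[-0.0089,-0.0011,0],[-0.0089,-0.0011,0],[-0.0089,-0.0011,0],[-0.0089,-0.0011,0],[-0.0089,-0.0011,0]],"turn":[-0.6,-0.6,-0.6,-0.6,-0.6]}' >/dev/null; python3 chk.py;
python3 -c "
from h import *
for t in [.72,.8]: rel(.136,-.021,.1727,t)"
python3 -m creep '{"hand":[0,0,0,0,0],"delta_pos":[[-0.0089,-0.0011,0],[-0.0089,-0.0011,0],[-0.0089,-0.0011,0],[-0.0089,-0.0011,0],[-0.0089,-0.0011,0]],"turn":[-0.6,-0.6,-0.6,-0.6,-0.6]}' >/dev/null; python3 chk.py;
python3 -c "
from h import *
for t in [1,1.1]: rel(.136,-.021,.1727,t)
shot('side','s6.png')"
```

```text
t 11.5 a,b,z [116.4  73.8 172.8] F(N,U,z) [-0.62  2.82  0.43] gap 0.0003
target [0.616  0.0521 0.1727] delta units [-0.0003  0.0002  0.0001] turn units total 0.16
target [0.6237 0.0599 0.1727] delta units [-0.014  -0.0015  0.0001] turn units total -0.75
t 11.92 a,b,z [ 93.  101.2 172.9] F(N,U,z) [ 0.12  2.76 -0.12] gap 0.0
target [0.6401 0.082  0.1727] delta units [-0.0032 -0.0007  0.0003] turn units total -0.05
target [0.6466 0.0941 0.1727] delta units [-0.0203 -0.0024  0.0003] turn units total -1.19
```

View pics/s6.png

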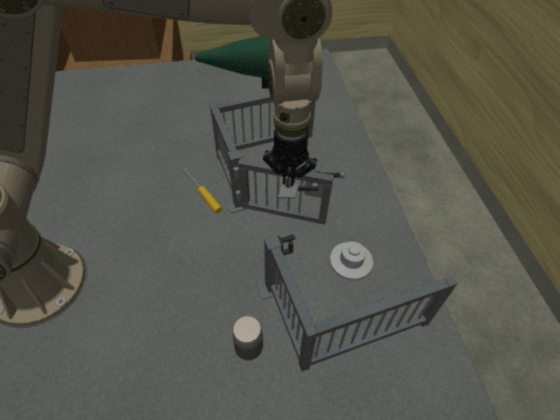

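The gate follows cleanly at about 1.0 rad. Now on to about 1.45, slowing at the end.

```bash

python3 -m creep '{"hand":[0,0,0,0,0],"delta_pos":[[-0.0089,-0.0012,0],[-0.0089,-0.0012,0],[-0.0089,-0.0012,0],[-0.0089,-0.0012,0],[-0.0089,-0.0012,0]],"turn":[-0.6,-0.6,-0.6,-0.6,-0.6]}' >/dev/null; python3 chk.py;
python3 -m creep '{"hand":[0,0,0,0,0],"delta_pos":[[-0.0075,-0.001,0],[-0.0075,-0.001,0],[-0.006,-0.0008,0],[-0.0045,-0.0006,0],[-0.003,-0.0004,0]],"turn":[-0.5,-0.5,-0.4,-0.3,-0.2]}' >/dev/null; python3 chk.py;
python3 -m creep '{"hand":[0,0,0,0,0],"delta_pos":[[0,0,0],[0,0,0],[0,0,0],[0,0,0],[0,0,0]],"turn":[0,0,0,0,0]}' >/dev/null; python3 chk.py;
python3 -c "
from h import *
for t in [1.4,1.5]: rel(.136,-.021,.1727,t)
shot('side','s7.png');shot('top','t7.png')"
```

```text
t 12.38 a,b,z [ 63.3 121.3 172.8] F(N,U,z) [1.6  2.66 0.87] gap 0.0
t 12.8 a,b,z [ 41.4 129.8 172.9] F(N,U,z) [0.71 1.02 0.4 ] gap -0.0001
t 13.22 a,b,z [ 41.4 129.3 172.8] F(N,U,z) [-0.14 -0.65  0.88] gap -0.0001
target [0.6584 0.1335 0.1727] delta units [ 0.0028 -0.0019  0.0002] turn units total 0.26
target [0.6596 0.1472 0.1727] delta units [-0.0143 -0.0041  0.0002] turn units total -0.89
```

View pics/s7.png

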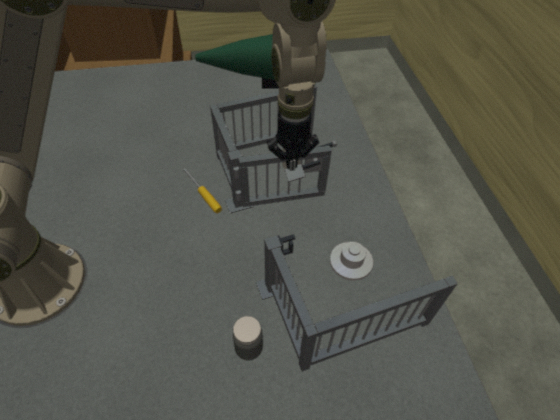

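The gate stands at about 1.42 rad. I'll ease off the rail and let the lever rise slowly, then lift away.

```bash

python3 -m creep '{"hand":[0,0,0,0,0],"delta_pos":[[0.0015,0,0],[0,0,-0.003],[0,0,-0.003],[0,0,-0.003],[0,0,-0.003]],"turn":[0,0,0,0,0]}' >/dev/null; python3 chk.py;
python3 -m creep '{"hand":[0,0,0,0,0],"delta_pos":[[0,0,-0.003],[0,0,-0.003],[0,0,-0.003],[0,0,-0.003],[0,0,-0.003]],"turn":[0,0,0,0,0]}' >/dev/null; python3 chk.py;
python3 -m creep '{"hand":[0,0,0,0,0],"delta_pos":[[0.005,0,-0.015],[0.01,0,-0.02],[0.02,0,-0.02],[0.03,0,-0.01],[0.03,0,0]],"turn":[0,0,0,0,0]}' >/dev/null; python3 chk.py;
python3 -m creep '{"hand":[0,0,0,0,0],"delta_pos":[[0.04,0,0],[0.04,0,0],[0.04,0,0],[0.02,0,0],[0,0,0]],"turn":[0,0,0,0,0]}' >/dev/null; python3 chk.py;
python3 - <<'E'
from geo import *
for nm in ['top','side']:
    c=shot(nm,nm+'8.png')
    for t,z in [('gate_hinge',.185),('latch_pin',.165),('latch_shaft',.165),('thumb_pad',.177),('hub',0),('spray_can',0),('jar',0),('screwdriver',0)]:
        for d in env.pinpoint(nm,t)[:1]: print(nm,t,np.round(d['score'],2),np.round(d['location'],1),np.round(atz(c,d['location'],z),4))
    P=cloud(c).reshape(-1,3); P=P[~np.isnan(P[:,0])]; d=P[:,:2]-H0; r=np.hypot(*d.T); th=np.arctan2(d@N,d@U)
    m=(r>.05)&(r<.225)&(th>1.2)&(th<1.75)&(P[:,2]>.19)&(P[:,2]<.2); print('rail angle',m.sum(),np.median(th[m]))
    th0=np.median(th[m]); u=U*np.cos(th0)+N*np.sin(th0); n=N*np.cos(th0)-U*np.sin(th0); a=d@u;b=d@n
    m=(a>.12)&(a<.16)&(b<-.018)&(b>-.055)&(P[:,2]>.12)&(P[:,2]<.2); print('pad z',m.sum(),np.median(P[m,2]),'slope',np.polyfit(a[m],P[m,2],1)[0])
E
```

```text
t 13.73 a,b,z [ 42.8 129.5 182.9] F(N,U,z) [-0.27  1.11  0.84] gap -0.0
t 14.15 a,b,z [ 42.6 129.4 194.7] F(N,U,z) [ 0.3  -0.22 -0.39] gap 0.0001
t 14.57 a,b,z [118.1 119.1 249.3] F(N,U,z) [0.66 0.67 0.77] gap 0.0002
t 14.98 a,b,z [232.3 101.  246.3] F(N,U,z) [-0.85 -0.11 -0.12] gap -0.0001
top gate_hinge 0.88 [233.4 238.8] [0.5212 0.1484 0.185 ]
top latch_shaft 0.9 [154.7 239.5] [0.7177 0.156  0.165 ]
top thumb_pad 0.69 [175.2 251.2] [0.6643 0.1241 0.177 ]
top hub 0.48 [144.4 324.7] [ 0.7935 -0.0691  0.    ]
top spray_can 0.67 [176.8 191.7] [0.6903 0.3124 0.    ]
top jar 0.8 [249.4 384.6] [ 0.4953 -0.2406  0.    ]
top screwdriver 0.8 [273.6 213.5] [0.416  0.2376 0.    ]
rail angle 599 1.416638789455619
pad z 240 0.17660420234232266 slope -0.02841261994987464
side gate_hinge 0.7 [160.8 236.7] [0.5217 0.1602 0.185 ]
side thumb_pad 0.43 [166.9 295.8] [0.6657 0.1241 0.177 ]
side hub 0.69 [262.  349.4] [ 0.778  -0.0637  0.    ]
side jar 0.88 [345.7 247.7] [ 0.4922 -0.2396  0.    ]
side screwdriver 0.8 [191.  202.5] [0.4182 0.2398 0.    ]
rail angle 288 1.3938063919879315
pad z 98 0.1773709742002198 slope -0.004253137052037689
```

View pics/side8.png

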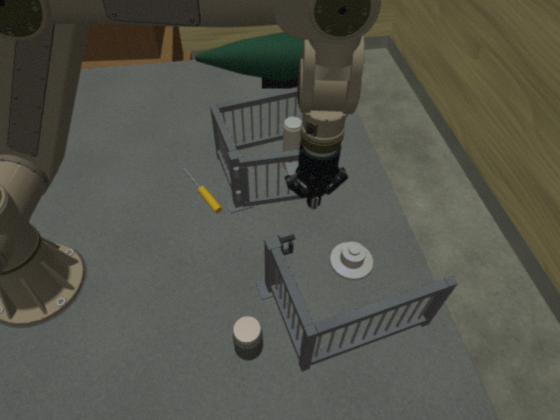

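```bash
python3 -m creep '{"hand":[0,0,0,0,0],"delta_pos":[[0,0,0],[0,0,0],[0,0,0],[0,0,0],[0,0,0]],"turn":[0,0,0,0,0]}' | head -4; python3 - <<'E'
from geo import *
c=env.read_camera('top');P=cloud(c).reshape(-1,3); P=P[~np.isnan(P[:,0])]; d=P[:,:2]-H0; r=np.hypot(*d.T); th=np.arctan2(d@N,d@U)
m=(r>.05)&(r<.225)&(th>1.2)&(th<1.75)&(P[:,2]>.19)&(P[:,2]<.2); print(np.median(th[m])); brief()
print(env.hand_in())
E
```

```text
clock: 16.3
tcp_pos: [0.6639, -0.0534, 0.2465]
orientation: [-0.0, 0.72, -0.694, -0.0]
wrist_force: [0.2, 0.8, 0.1]
1.416616183890547
t 16.35 a,b,z [228.6 101.6 246.5] F(N,U,z) [-0.84 -0.73  0.14] gap -0.0
the job is handed in; nothing more can be done
None
```

The gate is open and standing at about 1.41 rad, the latch bar is back level, and I handed the job in at about 16 s on the robot's clock. No verdict was reported.

**What I did:** I pressed the thumb lever with the closed fingers until I felt the pin meet the hood, about 16 mm down, peaking at about 7 N at the wrist. I backed off 1.5 mm and pushed the top rail along its arc at about 0.6 rad/s, turning the tool with the gate. Then I let the lever rise slowly and moved the arm clear.

**Last checks:**
- **Gate:** it measured 1.417 rad from the top camera and 1.394 from the side, and the top reading was unchanged about 1.4 s later.
- **Latch:** the pad is back at a height of about 177 mm, with a slope of 0.03 rad (top) or less, so the bar is level. The latch pin itself was not found in either final picture, because it was hidden or missed.
- **Robot:** it touches nothing; wrist force is within the noise of about 1 N.
- **Bystanders:** the jar and screwdriver are found within about 6 mm of where they began. The can differs by about 7 mm in the top camera and was not found in the side camera.
- **Disagreement on the hub:** the top camera puts it about 11 mm from its first reading at a low score (0.48), and the side camera about 7 mm. I read this as detector scatter, since the arm never came near it.

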